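# Jack up the gear case and hold it

## Robot

A 6-joint arm with a two-finger parallel gripper is mounted at the origin on the work surface. World frame = base frame: x ahead of the robot, y to its left, z up, the work surface at z = 0. Lengths are in m, angles in rad, forces in N, time in s.
With the tool pointing down it reaches from about 0.375 to 0.825 m from the base axis. Payload 5.5 kg.
Tool frame: the origin (TCP) lies at the very end of the fingers, on their centre line; the grasp point (between the pads) lies 19 mm behind it (r.grasp_offset is the distance from the TCP to the grasp point, in m); z points along the fingers, y is the line along which they close (so a half turn about z gives the same grasp; the last joint's range is limited). The gripper opens to 85 mm and grips with 20 to 120 N. Pads are 22 mm wide; open, the fingers measure 114 mm over their backs; the gripper's body (76 mm by 85 mm) begins 54 mm behind the grasp point. The pads swing forward as they close: fully open they stand 13 mm farther back than shut.
Start: joints at [-1.255, 0.314, -0.047, 1.21, 0, 1.571], TCP at [0.186, -0.57, 0.231] pointing down, gripper open.
Joint ranges: [-2.67, 2.67], [-0.69, 1.73], [-1.03, 1.25], [-2.08, 2.16], [-1.42, 1.45], [-3.14, 3.14]. Speed limits (rad/s): [2.39, 2.39, 3.01, 3.14, 3.14, 3.14].

## Interface

Orientations are given as a unit quaternion [w, x, y, z].
In Python, from station import r, imaging, nets gives the robot as it stands.
- The arm moves only by the tool send_rows, never from a script. Its argument "targets" is a list that holds one entry, the list of rows, each a list of 7 numbers: the shift along the tool's x, y, z in cm, then the turn, a rotation vector about the tool's x, y, z in degrees, then the closure, from 0 (fully open) to 1 (shut). A call has 1 to 10 rows; each row is the pose to reach, as a shift and turn from the pose commanded when the call began, along the tool's axes at that moment; what a row does not reach only later rows make up. A row lasts 1/12 s, in which the tool goes at most 41.7 mm and 7.16 degrees, less where a joint would pass 70% of its speed; a pose out of reach is approached as far as the arm can. A call with a gripper value outside its range is refused whole. The fingers move at their own pace and stop on an object; "force" is the grip in N (left out, the last holds). Time passes only in rows, so rows that repeat a pose let the fingers close. It gives the time, the measured TCP pose, the force, the opening and the grip force at its end, in the units of the state.
- r.observe(): the state, without advancing time (a new reading comes with each control period).
- imaging.camera(name): name is "side" or "top" or "wrist"; returns a dict with "color" (400x640x3 uint8, red, green, blue), "fov_y" (degrees; the focal length in pixels is half the picture's height over the tangent of half this angle, whatever the lens; pixels are square), "cx", "cy" (the principal point, pixels), "pose" (4x4, takes a point from camera to world coordinates). Camera axes: x right, y down, z forward; pixel columns grow to the right and rows downward; lengths in m; the calibration is good to about 2 mm. A picture is of the moment at which its call begins. There is no depth.
- r.close_job(): hands the job in; it is judged then, once.
Trained networks look in a picture, given as the dict that the camera call returned (one of the last four; its "shot" number tells which), for a name from the list of things; names that differ only in an ending like _2 or _b are one class to them, and where a whole thing is asked for, a point or a joint stands for the part that bears it (a point fixed in the world has none). Each returns a list of dicts, best first, with "p" (0 to 1); they miss things now and then, are a little off and sometimes report something else, mostly with a low value. They report only what shows in the picture. A call takes as long as a camera call. They do not tell look-alikes from the thing itself.
- nets.regions_of(picture, target): "pixels" (400x640 bool, what is visible of it) and "bbox" ([left, top, right, bottom] in pixels, round what is visible of it).
The state is a dict: "clock": time; "joint_pos": joint angles; "joint_velocities": joint speeds; "joint_torque": joint torques, N m; "eef_pos": TCP position; "tool_rot": TCP orientation; "force": force on the tool from outside, world axes, zero at the start; "moment": the same for the moment, N m; "opening": opening from 0.0 (shut) to 1.0 (fully open); "grasp_force": force on a finger pad.
Only numpy, scipy, OpenCV 4.12 (cv2) and the standard library are available. Lean on these libraries where they do the work, as an engineer would, in place of code of your own. Each camera call takes 0.05 s, during which the arm holds its last target. There are 200 camera calls.

## Task

Slip the tall steel sleeve over the jack's ram until it sits fully home, let go of it, then move the jack so that the sleeve stands centred under the gear case's marked lift point, the one lug with the round boss on top. Pump the handle: press it all the way down once for a trial lift, let it come fully back up so that the case rests on its stand again, then press it all the way down a second time and finish while still holding it down, with the jack alone carrying the raised case. Leave the other things on the bench where they are.

Things in the scene. Friction and masses are not known exactly. Their poses are not given: they have to be found in the camera images.
- sleeve_mid (a point): the saddle sleeve: a plain steel tube, outside diameter 40 mm, bore 25 mm, 45 mm tall, about 0.2 kg, standing upright on the bench; the tallest of three steel rings. This point is its centre, half-way up, on its axis; z is its axis
- spacer: bystander: short plain steel ring, outside diameter 40 mm, bore 25 mm, 14 mm tall; origin at the centre of its underside
- bearing_cup: bystander: dark steel ring, outside diameter 58 mm, bore 46 mm, 18 mm tall; origin at the centre of its underside
- jack: loose low bench jack, 0.75 kg, 70 mm wide base 12 mm thick. In a row along it: ram in a dark round housing (50 mm across, top at 56 mm), carrying post, pump handle. Origin on the bench below the ram's axis; x runs along the base from handle to ram; the base ends 45 mm past the ram axis and 270 mm behind it; z up. Bench friction holds it while the handle is worked
- ram_top (a point): top of the jack's steel ram stub: 22 mm across, bevelled top, 88 mm above the bench when lowered. The stub stands 26 mm above a 38 mm wide shoulder, on which a sleeve pushed fully home rests (sleeve centre then 3.5 mm below this point). Axes as the jack's
- carry_grip (a point): the jack's carrying post, bare aluminium: 16 mm thick across the jack (y), 30 mm along it (x), top 90 mm above the bench. This point is on the post's centre line, 65 mm above the bench, 100 mm behind the ram axis (jack's -x). Axes as the jack's
- handle_pad (a point): centre of the top of the pump handle's black pad, 42 mm long, 40 wide. It turns about a pivot 45 mm above the bench, 140 mm behind the ram axis: 125 mm from the pivot along the handle, 7 mm above the handle's line; so 265 mm behind the ram axis and 52 mm above the bench when fully down (level). x, z turn with the handle, parallel to the jack's at joint value 0
- pump_handle (a joint): pump handle angle (rad): 0 = up, sloping 0.5 rad above level, pad centre 111 mm above the bench; 0.5 = fully down, level, at its stop. A spring and the load push it back up when let go; 5 to 14 N on the pad holds it down. The ram rises 56 mm per rad (28 mm a full stroke) and sinks with the handle
- lift_point (a point): centre of the flat underside of the marked lug: the one of three lugs in a row on the gear case's free edge with an upright round boss on top (20 mm across, 14 tall, right above this point). 116 mm above the bench at rest. Lug 46 mm wide, 16 thick; its free end is 25 mm from this point. x points level from the lug's free end into the case; z up; the jack comes in along x
- gear_case (a joint): tilt (rad) of the aluminium gear case (200 x 210 mm, 2 to 3 kg) about the hinge at the back of its fixed blue stand: 0 = resting on its two stand posts, grows as the lugs rise; lift point 250 mm from the hinge. The jack can lift the point about 19 mm with the sleeve on, not at all without
- jug_a: bystander: cream plastic fluid jug with spout, 190 mm tall; origin at the centre of its underside
- jug_b: bystander: a second such jug
- wrench: bystander: steel wrench lying on the bench
- hammer: bystander: hammer lying on the bench
There are look-alikes about, which are no part of the job. Of the things like the part that bears sleeve_mid, leave any that is green; of the rest the smaller one is meant.

How it is judged:
On the way, in this order (a step that is already met when the one before it is completed fails the run):
1. the sleeve sits fully home on the ram and is let go (horizontal distance between sleeve_mid and ram_top below 0.004 m and z of sleeve_mid in the frame of ram_top between -0.007 and 0 m and contact force between the fingers and sleeve below 0.3 N), for 0.2 s.
2. the jack stands flat with the sleeve on its ram under the marked lift point, handle up (horizontal distance between sleeve_mid and ram_top below 0.004 m and z of sleeve_mid in the frame of ram_top between -0.007 and 0 m and horizontal distance between ram_top and lift_point below 0.012 m and height (world z) of jack below 0.004 m and angle between jack's own z axis and vertical below 0.04 rad and value of joint pump_handle below 0.1 rad and contact force between the fingers and jack below 0.3 N), for 0.2 s.
3. first stroke: handle down, the case lifted (value of joint pump_handle above 0.42 rad and value of joint gear_case above 0.035 rad), for 0.1 s.
4. handle back up, the case on its stand again (value of joint pump_handle below 0.08 rad and value of joint gear_case below 0.006 rad), for 0.1 s.
At the end, for the whole second after the job is handed in: fingers press the pump handle down (over 0.42 rad, over 2 N); case tilted up over 0.04 rad, still, borne by the sleeve (over 3 N), not by the robot; sleeve home on the ram (within 4 mm of its axis), ram within 12 mm of below the lift point; jack flat on the bench (horizontal distance between sleeve_mid and ram_top below 0.004 m and z of sleeve_mid in the frame of ram_top between -0.007 and 0 m and horizontal distance between ram_top and lift_point below 0.012 m and value of joint pump_handle above 0.42 rad and value of joint gear_case above 0.04 rad and velocity of joint gear_case below 0.05 rad/s and contact force between the fingers and pump_handle above 2 N and contact force between sleeve and gear_case above 3 N and contact force between each of the arm, the fingers and gear_case below 0.3 N and angle between jack's own z axis and vertical below 0.05 rad and height (world z) of jack below 0.004 m); the arm keeps its last pose, push and grip.
It fails at once if a bystander is pushed more than 30 mm (distance of any of spacer, bearing_cup, jug_a, jug_b, wrench, hammer from where it was at the start of the episode above 0.03 m).
It fails at once if the jack is tipped (angle between jack's own z axis and vertical above 0.35 rad).
It fails at once if the robot lifts the case itself (contact force between any of the fingers, the arm and gear_case above 15 N).
It also fails if it takes over 64 s, if anything falls off the work surface, if the arm or the gripper's body presses on something with over 40 N, if the wrist force passes 120 N, or if a joint passes its speed limit or range.

## Working session

There is one attempt and no reset: what is moved stays moved. The work goes in short steps, Python scripts to look and compute and a tool call to move; the robot and the scene stay as the last step left them, time stands still between calls to the robot, and variables do not carry over. Pictures are saved under pics/ and viewed, at most 10 in all, crops included, and the job is handed in when it is done.

Besides the shell and the picture viewer there is one more tool, called after "Emit:" as name([rows], argument=value, ...), one row to a line, values as JSON. send_rows: Moves the arm, as the interface text tells. Its arguments: {"type":"object","properties":{"targets":{"type":"array"},"force":{"type":"number"}},"required":["targets"]}

```bash
mkdir -p pics; ls; cat > h.py <<'E'
import numpy as np, cv2
from station import r, imaging, nets
def f(c): return 200/np.tan(np.radians(c["fov_y"])/2)
def onplane(c,u,v,z):
    T=np.array(c["pose"]); d=T[:3,:3]@np.array([(u-c["cx"])/f(c),(v-c["cy"])/f(c),1]); o=T[:3,3]
    return o+d*(z-o[2])/d[2]
def proj(c,p):
    T=np.array(c["pose"]); q=T[:3,:3].T@(np.array(p)-T[:3,3]); return q[:2]/q[2]*f(c)+[c["cx"],c["cy"]]
def save(c,n): cv2.imwrite("pics/"+n,cv2.cvtColor(c["color"],cv2.COLOR_RGB2BGR))
E
python3 - <<'E'
from h import *
for n in("top","side"):
    c=imaging.camera(n); save(c,n+"0.png"); print(n,c["fov_y"],np.round(c["pose"],3).tolist())
    for t in("sleeve_mid","spacer","bearing_cup","jack","carry_grip","handle_pad","pump_handle","lift_point","gear_case","jug_a","wrench","hammer"):
        try:
            for d in nets.regions_of(c,t)[:4]:
                if d["p"]>.2: print(t,round(d["p"],2),np.round(d["bbox"]).tolist())
        except Exception as e: print(t,e)
s=r.observe(); print(s["clock"],s["eef_pos"],s["tool_rot"],r.grasp_offset)
E
```

```text
pics
top 50.198844237047396 [[-0.01, -0.993, 0.12, 0.39], [-1.0, 0.009, -0.005, 0.051], [0.004, -0.12, -0.993, 1.432], [0.0, 0.0, 0.0, 1.0]]
sleeve_mid 0.7 [348.0, 254.0, 365.0, 265.0]
sleeve_mid 0.44 [387.0, 234.0, 402.0, 248.0]
sleeve_mid 0.39 [360.0, 231.0, 382.0, 245.0]
spacer 0.45 [328.0, 235.0, 341.0, 248.0]
jack 0.72 [229.0, 188.0, 330.0, 232.0]
carry_grip 0.6 [229.0, 186.0, 333.0, 232.0]
handle_pad 0.54 [229.0, 206.0, 274.0, 221.0]
pump_handle 0.84 [230.0, 210.0, 274.0, 222.0]
lift_point 0.71 [376.0, 126.0, 476.0, 199.0]
gear_case 0.57 [378.0, 124.0, 479.0, 201.0]
jug_a 0.9 [132.0, 132.0, 216.0, 194.0]
jug_a 0.56 [100.0, 206.0, 202.0, 240.0]
wrench 0.59 [287.0, 124.0, 342.0, 136.0]
hammer 0.89 [206.0, 234.0, 268.0, 306.0]
side 57.1643433077925 [[0.991, -0.085, 0.108, 0.451], [-0.137, -0.606, 0.783, -0.751], [-0.001, -0.791, -0.612, 0.739], [0.0, 0.0, 0.0, 1.0]]
sleeve_mid 0.94 [266.0, 284.0, 286.0, 310.0]
sleeve_mid 0.77 [276.0, 263.0, 291.0, 284.0]
sleeve_mid 0.63 [313.0, 84.0, 350.0, 168.0]
sleeve_mid 0.55 [239.0, 240.0, 262.0, 272.0]
spacer 0.62 [270.0, 236.0, 283.0, 249.0]
bearing_cup 0.77 [270.0, 211.0, 287.0, 228.0]
jack 0.62 [280.0, 149.0, 336.0, 241.0]
carry_grip 0.9 [285.0, 148.0, 340.0, 240.0]
handle_pad 0.75 [289.0, 147.0, 305.0, 184.0]
pump_handle 0.6 [319.0, 205.0, 325.0, 213.0]
pump_handle 0.54 [287.0, 151.0, 305.0, 188.0]
pump_handle 0.49 [330.0, 233.0, 468.0, 345.0]
lift_point 0.79 [327.0, 227.0, 466.0, 340.0]
gear_case 0.87 [330.0, 232.0, 465.0, 345.0]
jug_a 0.59 [313.0, 84.0, 350.0, 167.0]
jug_a 0.57 [271.0, 80.0, 308.0, 160.0]
wrench 0.67 [386.0, 200.0, 409.0, 242.0]
hammer 0.75 [207.0, 161.0, 277.0, 203.0]
1.3 [ 0.18636641 -0.57031315  0.2312961 ] [-1.41938723e-05  9.87559113e-01  1.57248206e-01  5.01722866e-06] 0.0187
```

```bash
python3 - <<'E'
import cv2
a=cv2.imread("pics/top0.png")[110:310,100:500]; cv2.imwrite("pics/a.png",cv2.resize(a,None,fx=2,fy=2,interpolation=3))
a=cv2.imread("pics/side0.png")[130:330,215:480]; cv2.imwrite("pics/b.png",cv2.resize(a,None,fx=3,fy=3,interpolation=3))
E
```

```text
(no output)
```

View pics/a.png

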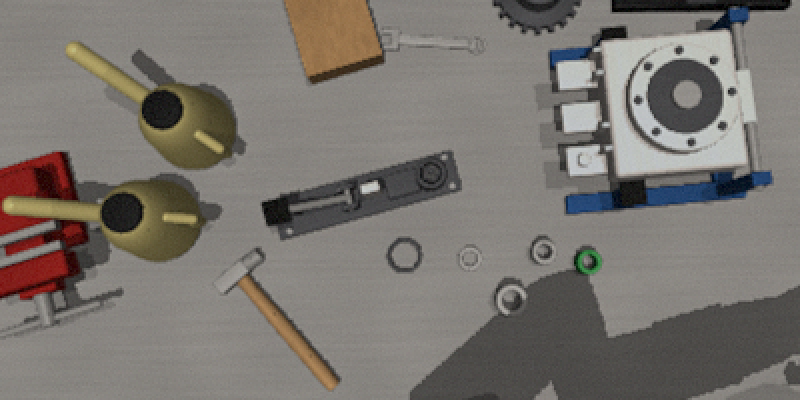

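View pics/b.png

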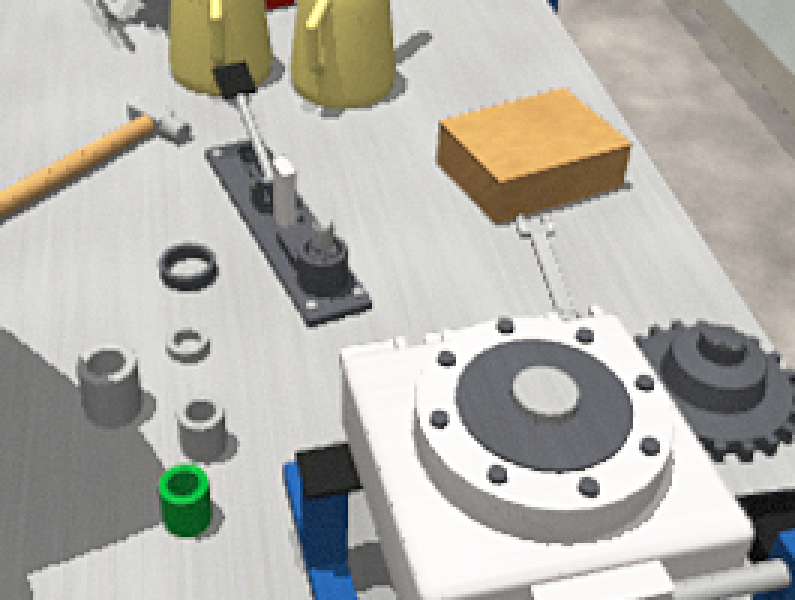

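The top view shows the small grey sleeve at about px (371,235). The green one is at (394,240) and the large grey one at (355,259). The jack's ram is at (316,197), its post at (285,203) and its pad at (237,215). The bossed lug is the lowest of the three, with its boss at (392,189). The side view agrees with this.

```bash
cat >> h.py <<'E'
from scipy.spatial.transform import Rotation as R
def rel(p,a=None):
    "shift cm in tool axes (and yaw turn deg) from the present pose to TCP p, tool-x at world angle a (deg)"
    s=r.observe(); q=s["tool_rot"]; M=R.from_quat([q[1],q[2],q[3],q[0]])
    sh=M.inv().apply(np.array(p)-s["eef_pos"])*100
    x=M.apply([1,0,0]); cur=np.degrees(np.arctan2(x[1],x[0]))
    return np.round(sh,2).tolist(), round(cur,2), None if a is None else np.round((M.inv()*(R.from_euler('z',a,degrees=True)*R.from_quat([1,0,0,0]))).as_rotvec(degrees=True),2).tolist()
E
python3 - <<'E'
from h import *
c=imaging.camera("top")
def P(n,u,v,z): 
    p=onplane(c,u,v,z); print(n,np.round(p,3)); return p
k=lambda x,y:(100+x/2,110+y/2)
sl=P("sleeve",*k(543,247),.045); g=P("green",*k(588,260),.045); P("big",*k(510,297),.055)
hs=P("housing",*k(431,174),.056); rt=P("ram",*k(432,172),.088); po=P("post",*k(371,187),.09)
pad=P("pad",*k(274,211),.111)
b=P("boss",*k(585,159),.116+.016+.014); l3=P("lug far",*k(576,75),.132); l2=P("lugmid",*k(580,117),.132); l1=P("lug1",*k(587,161),.132)
j=hs-pad; print("jack ang",np.degrees(np.arctan2(j[1],j[0])), np.linalg.norm(j[:2]), np.linalg.norm((hs-po)[:2]))
d=l3-l1; print("row ang",np.degrees(np.arctan2(d[1],d[0])))
print(rel([sl[0],sl[1]-.0,.18],90))
E
```

```text
sleeve [ 0.444 -0.121  0.045]
green [ 0.423 -0.193  0.045]
big [ 0.365 -0.065  0.055]
housing [0.564 0.06  0.056]
ram [0.563 0.058 0.088]
post [0.54  0.155 0.09 ]
pad [0.501 0.303 0.111]
boss [ 0.573 -0.175  0.146]
lug far [ 0.707 -0.168  0.132]
lugmid [ 0.641 -0.172  0.132]
lug1 [ 0.572 -0.181  0.132]
jack ang -75.61195447094714 0.25132374712572947 0.09779661522851292
row ang 5.494782340400496
([38.48, -34.74, 5.13], np.float64(18.09), [-0.0, -0.0, -71.91])
```

Emit:
send_rows([
  [[3.1, -2.8, 0.3, 0, 0, -5.8, 0], [6.2, -5.6, 0.6, 0, 0, -11.6, 0], [9.3, -8.4, 0.9, 0, 0, -17.4, 0], [12.4, -11.2, 1.2, 0, 0, -23.2, 0], [15.5, -14, 1.5, 0, 0, -29, 0], [18.6, -16.8, 1.8, 0, 0, -34.8, 0], [21.7, -19.6, 2.1, 0, 0, -40.6, 0], [24.8, -22.4, 2.4, 0, 0, -46.4, 0], [27.9, -25.2, 2.7, 0, 0, -52.2, 0], [31, -28, 3, 0, 0, -58, 0]],
], force=30)

```text
clock: 2.18
eef_pos: [0.3936, -0.208, 0.2017]
tool_rot: [0.0, 0.786, 0.618, 0.0]
force: [1.5, -1.5, 0.6]
opening: 0.999
grasp_force: 0.0
```

```bash
python3 - <<'E'
from h import *
print(r.observe()["clock"],r.observe()["eef_pos"],rel([.444,-.121,.18],90), r.observe()["joint_pos"])
E
```

```text
2.1833 [ 0.3936367  -0.20796334  0.20166227] ([9.64, 2.84, 2.17], np.float64(76.36), [0.05, 0.02, -13.64]) [-4.86009866e-01  3.77923061e-02 -4.49190091e-01  1.08282692e+00
 -4.12529995e-05  1.32282482e+00]
```

Emit:
send_rows([
  [[3.3, 1, 0.7, 0, 0, -5, 0], [6.6, 2, 1.4, 0, 0, -10, 0], [9.6, 2.8, 2.2, 0, 0, -13.6, 0], [9.6, 2.8, 2.2, 0, 0, -13.6, 0]],
])

```text
clock: 2.52
eef_pos: [0.4448, -0.119, 0.1784]
tool_rot: [-0.001, 0.706, 0.708, 0.001]
force: [-0.1, -0.3, -0.3]
opening: 0.997
grasp_force: 0.0
```

```bash
python3 - <<'E'
from h import *
c=imaging.camera("wrist"); save(c,"w1.png"); print(c["fov_y"],np.round(c["pose"],3).tolist()); print(r.observe()["eef_pos"])
for d in nets.regions_of(c,"sleeve_mid")[:4]: print(d["p"],d["bbox"],d["pixels"].sum())
print(proj(c,[.444,-.121,.045]))
E
```

```text
59.804863456306876 [[1.0, 0.003, 0.001, 0.445], [0.003, -0.96, -0.28, -0.048], [0.0, 0.28, -0.96, 0.321], [0.0, 0.0, 0.0, 1.0]]
[ 0.44381016 -0.12094968  0.17883293]
0.97 [170.1, 73.5, 253.1, 145.0] 4139
0.96 [268.3, 220.6, 315.9, 277.6] 2053
0.67 [283.3, 148.6, 332.1, 205.0] 1768
[315.29296118 182.85078278]
```

View pics/w1.png

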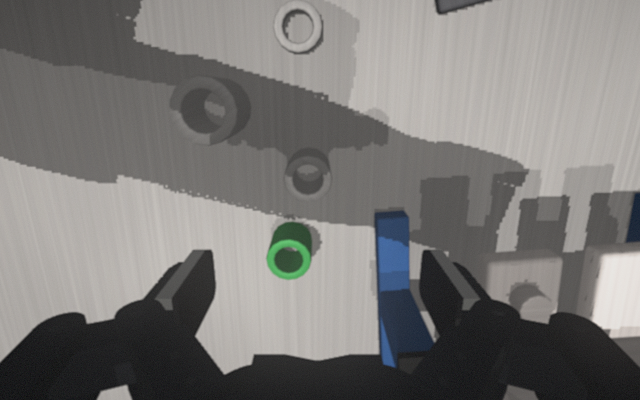

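The wrist view shows the small grey sleeve with its top ring centred at about (307,181). The green one is at (290,257) and the big one at (207,110).

```bash
python3 - <<'E'
from h import *
c=imaging.camera("wrist")
im=cv2.resize(c["color"][130:220,260:350],None,fx=6,fy=6,interpolation=3)
for v in(180,181,182): print(onplane(c,307.5,v,.045))
p=onplane(c,307.5,181.5,.045)
# draw predicted circles for check
for z,rad in((.045,.02),(.045,.0125),(0,.02)):
    pts=np.array([proj(c,[p[0]+rad*np.cos(t),p[1]+rad*np.sin(t),z]) for t in np.linspace(0,6.28,40)])
    cv2.polylines(im,[((pts-[260,130]+.5)*6).astype(np.int32)],True,(255,0,0),1)
cv2.imwrite("pics/w1c.png",im[:,:,::-1]); print(rel([p[0],p[1],.014],90))
E
```

```text
[ 0.43601544 -0.12240745  0.045     ]
[ 0.43600683 -0.12325648  0.045     ]
[ 0.43599819 -0.12410694  0.045     ]
([-0.05, -0.71, 16.55], np.float64(89.73), [-0.03, 0.02, -0.27])
```

View pics/w1c.png

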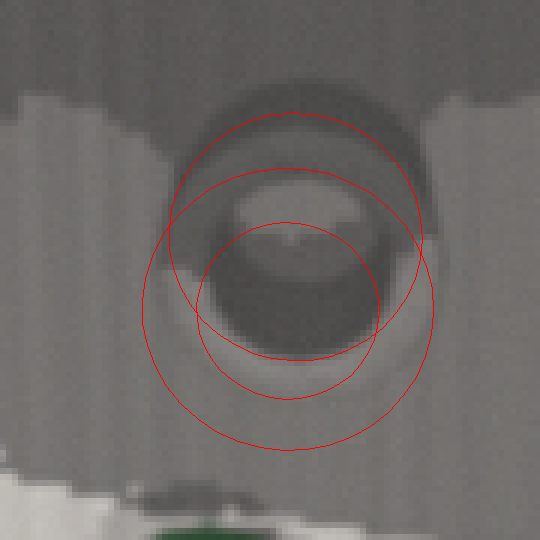

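```bash
python3 - <<'E'
from h import *
c=imaging.camera("wrist")
g=cv2.cvtColor(c["color"],cv2.COLOR_RGB2GRAY).astype(int)
print("col 308-311 rows 140..215",g[140:215,308:312].mean(1).astype(int).tolist())
for v in (172,178,184): print("row",v,"cols 278..340",g[v-1:v+2,278:340].mean(0).astype(int).tolist())
for d in nets.regions_of(c,"sleeve_mid")[:4]: print(d["p"],d["bbox"])
E
```

```text
col 308-311 rows 140..215 [89, 86, 78, 74, 74, 76, 75, 75, 75, 78, 87, 94, 93, 92, 91, 88, 86, 83, 83, 97, 112, 114, 113, 114, 114, 113, 113, 110, 101, 95, 91, 88, 90, 90, 90, 85, 80, 75, 76, 76, 76, 77, 77, 76, 77, 76, 75, 79, 96, 121, 126, 125, 123, 120, 118, 114, 112, 113, 114, 113, 114, 114, 113, 114, 114, 113, 113, 114, 114, 113, 114, 114, 113, 114, 111]
row 172 cols 278..340 [110, 111, 110, 112, 115, 115, 113, 104, 93, 90, 92, 91, 91, 90, 90, 88, 82, 74, 72, 74, 73, 75, 74, 80, 83, 86, 89, 89, 90, 90, 90, 87, 90, 91, 90, 89, 90, 90, 90, 89, 87, 85, 79, 77, 74, 72, 72, 80, 92, 109, 118, 119, 117, 118, 114, 105, 104, 110, 112, 112, 109, 108]
row 178 cols 278..340 [111, 111, 111, 112, 114, 115, 114, 111, 106, 104, 112, 116, 119, 123, 125, 125, 119, 100, 79, 74, 73, 74, 75, 75, 75, 77, 75, 76, 77, 75, 76, 74, 77, 77, 76, 77, 77, 76, 74, 76, 75, 76, 73, 73, 74, 74, 85, 105, 120, 123, 124, 121, 122, 119, 111, 106, 111, 113, 112, 111, 109, 110]
row 184 cols 278..340 [112, 111, 111, 113, 114, 115, 114, 113, 110, 109, 109, 109, 110, 115, 118, 122, 125, 127, 128, 125, 112, 98, 89, 81, 77, 77, 76, 77, 77, 76, 76, 75, 78, 77, 78, 78, 77, 75, 77, 75, 78, 82, 90, 102, 114, 120, 123, 122, 122, 121, 119, 114, 110, 109, 110, 112, 113, 115, 113, 110, 109, 109]
0.82 [286.9, 141.2, 333.2, 195.4]
0.82 [172.1, 70.0, 254.4, 138.6]
0.68 [272.2, 216.6, 314.0, 273.2]
```

```bash
python3 - <<'E'
from h import *
c=imaging.camera("wrist")
p=onplane(c,309.6,173,.045); print(p,rel([p[0],p[1],.014],90), r.observe()["clock"])
E
```

```text
[ 0.43761511 -0.118469    0.045     ] ([0.58, -0.55, 16.58], np.float64(89.58), [0.02, 0.02, -0.42]) 2.8167
```

Emit:
send_rows([
  [[0.6, -0.5, 4, 0, 0, -0.4, 0], [0.6, -0.5, 8, 0, 0, -0.4, 0], [0.6, -0.5, 12, 0, 0, -0.4, 0], [0.6, -0.5, 15, 0, 0, -0.4, 0], [0.6, -0.5, 16.4, 0, 0, -0.4, 0], [0.6, -0.5, 16.4, 0, 0, -0.4, 0], [0.6, -0.5, 16.4, 0, 0, -0.4, 1], [0.6, -0.5, 16.4, 0, 0, -0.4, 1], [0.6, -0.5, 16.4, 0, 0, -0.4, 1], [0.6, -0.5, 16.4, 0, 0, -0.4, 1]],
], force=30)

```text
clock: 3.65
eef_pos: [0.4393, -0.1179, 0.0169]
tool_rot: [0.001, 0.707, 0.708, 0.0]
force: [-0.8, -0.1, 5.6]
opening: 0.455
grasp_force: 4.8
```

Emit:
send_rows([
  [[0, 0, 0, 0, 0, 0, 1], [0, 0, 0, 0, 0, 0, 1], [0, 0, 0, 0, 0, 0, 1], [0, 0, -3, 0, 0, 0, 1], [0, 0, -7, 0, 0, 0, 1], [0, 0, -11, 0, 0, 0, 1], [0, 0, -13.5, 0, 0, 0, 1], [0, 0, -13.5, 0, 0, 0, 1]],
])

```text
clock: 4.32
eef_pos: [0.4424, -0.1183, 0.1569]
tool_rot: [0.005, 0.706, 0.708, 0.003]
force: [1.4, -1.1, -1.0]
opening: 0.448
grasp_force: 32.2
```

```bash
python3 - <<'E'
from h import *
s=r.observe();print(s["eef_pos"],s["opening"],s["grasp_force"],s["clock"], rel([.55,-.03,.18],104.4))
E
```

```text
[ 0.44240061 -0.11831943  0.15687717] 0.44794794133605476 32.15575966110919 4.3167 ([8.81, 10.8, -2.22], np.float64(90.1), [0.57, 0.23, -14.3])
```

```bash
python3 - <<'E'
from h import *
print(rel([.578,0,.16],104.4))
E
```

```text
([11.81, 13.58, -0.2], np.float64(90.1), [0.57, 0.23, -14.3])
```

Emit:
send_rows([
  [[2.4, 2.7, 0, 0, 0, -3, 1], [4.8, 5.4, 0, 0, 0, -6, 1], [7.2, 8.1, 0, 0, 0, -9, 1], [9.6, 10.8, 0, 0, 0, -12, 1], [11.8, 13.5, 0, 0.3, 0.1, -14.3, 1], [11.8, 13.5, 0, 0.3, 0.1, -14.3, 1], [11.8, 13.5, 0, 0.3, 0.1, -14.3, 1], [11.8, 13.5, 0, 0.3, 0.1, -14.3, 1]],
])

```text
clock: 4.98
eef_pos: [0.5721, 0.0009, 0.1496]
tool_rot: [-0.003, 0.613, 0.79, -0.002]
force: [-0.0, -0.1, -1.9]
opening: 0.453
grasp_force: 32.2
```

```bash
python3 - <<'E'
from h import *
s=r.observe();print(s["eef_pos"],s["opening"],s["clock"],rel([.578,0,.16],104.4))
c=imaging.camera("wrist"); save(c,"w2.png"); print(np.round(c["pose"],4).tolist())
s=r.observe();print(s["eef_pos"],rel([.578,0,.16],104.4))
print("ram pred",proj(c,[.563,.058,.088]))
for t in("ram_top","sleeve_mid","jack"):
  for d in nets.regions_of(c,t)[:3]: print(t,d["p"],d["bbox"])
E
```

```text
[0.57210656 0.00094164 0.14963428] 0.45256500660541615 4.9833 ([-0.24, 0.54, -1.04], np.float64(104.4), [-0.39, -0.14, 0.0])
[[0.9684, 0.2411, 0.0634, 0.5558], [0.2492, -0.9294, -0.2723, 0.0701], [-0.0067, 0.2795, -0.9601, 0.2924], [0.0, 0.0, 0.0, 1.0]]
[5.71870310e-01 5.59305266e-04 1.49876451e-01] ([-0.2, 0.57, -1.02], np.float64(104.36), [-0.38, -0.14, -0.04])
ram pred [326.22624054 114.54077628]
ram_top 0.77 [313.7, 82.7, 355.5, 122.8]
sleeve_mid 0.92 [0.8, 157.2, 94.4, 235.9]
sleeve_mid 0.83 [263.8, 200.8, 365.5, 333.9]
sleeve_mid 0.79 [74.5, 303.3, 126.0, 347.9]
jack 0.79 [283.6, 0.8, 380.2, 156.5]
```

View pics/w2.png

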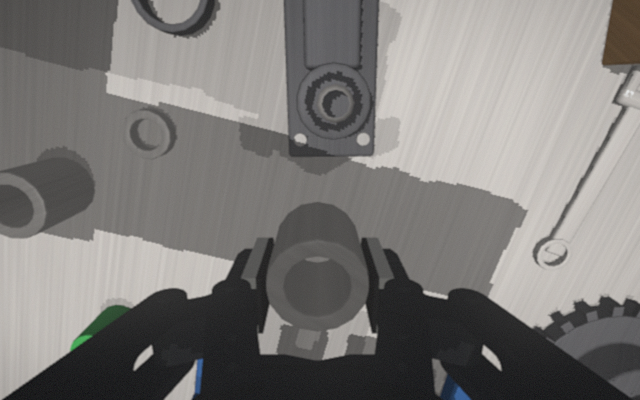

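```bash
cat >> h.py <<'E'
def circ(c,x,y,z,rad,n=72):
    return np.array([proj(c,[x+rad*np.cos(t),y+rad*np.sin(t),z]) for t in np.linspace(0,2*np.pi,n,endpoint=False)])
def fit(c,x0,y0,rings,span=.01,st=.0005):
    "best x,y of concentric horizontal circles [(z,radius)] by edge strength"
    g=cv2.GaussianBlur(cv2.cvtColor(c["color"],cv2.COLOR_RGB2GRAY),(0,0),1).astype(np.float32)
    m=np.sqrt(np.hypot(cv2.Sobel(g,5,1,0),cv2.Sobel(g,5,0,1))).astype(np.float32)
    best=[]
    for dx in np.arange(-span,span+1e-6,st):
        for dy in np.arange(-span,span+1e-6,st):
            P=np.concatenate([circ(c,x0+dx,y0+dy,z,a,40) for z,a in rings]).astype(np.float32)
            best.append((cv2.remap(m,P[None,:,0].copy(),P[None,:,1].copy(),1).mean(),x0+dx,y0+dy))
    best.sort(reverse=True); return best[:3]
def overlay(c,L,box,k,n):
    a,b,d,e=box; im=cv2.resize(c["color"][b:e,a:d],None,fx=k,fy=k,interpolation=3)
    im=cv2.convertScaleAbs(im,alpha=1.5)
    for x,y,z,rad in L:
        cv2.polylines(im,[((circ(c,x,y,z,rad)-[a,b]+.5)*k).astype(np.int32)],True,(255,0,0),1)
    cv2.imwrite("pics/"+n,im[:,:,::-1])
E
python3 - <<'E'
from h import *
c=imaging.camera("wrist"); s=r.observe(); t=s["eef_pos"]; print(t)
S=fit(c,t[0],t[1],[(t[2]+.0305,.02),(t[2]+.0305,.0125)]); print(S)
Q=onplane(c,337,102,.088); print(Q)
A=fit(c,Q[0],Q[1],[(.056,.025)]); print(A)
B=fit(c,Q[0],Q[1],[(.088,.011),(.062,.019)]); print(B)
x,y=S[0][1:]; u,v=A[0][1:]
overlay(c,[(x,y,t[2]+.0305,.02),(x,y,t[2]+.0305,.0125),(u,v,.056,.025),(u,v,.062,.019),(u,v,.088,.011)],(250,50,400,340),2,"w2c.png")
j=nets.regions_of(c,"jack")[0]; 
E
```

```text
[5.72396372e-01 2.10348118e-04 1.50633888e-01]
[(np.float32(5.130984), np.float64(0.5718963717078477), np.float64(0.002210348117530906)), (np.float32(5.105009), np.float64(0.5723963717078476), np.float64(0.002210348117530906)), (np.float32(5.01595), np.float64(0.5718963717078477), np.float64(0.0027103481175309065))]
[0.5675045  0.06549846 0.088     ]
[(np.float32(7.51466), np.float64(0.5725044977753656), np.float64(0.05549846077552161)), (np.float32(7.4437685), np.float64(0.5730044977753657), np.float64(0.05549846077552161)), (np.float32(7.357419), np.float64(0.5725044977753656), np.float64(0.05599846077552161))]
[(np.float32(7.203994), np.float64(0.5760044977753657), np.float64(0.06399846077552163)), (np.float32(7.178885), np.float64(0.5760044977753657), np.float64(0.06349846077552163)), (np.float32(7.1545), np.float64(0.5760044977753657), np.float64(0.06299846077552163))]
```

View pics/w2c.png

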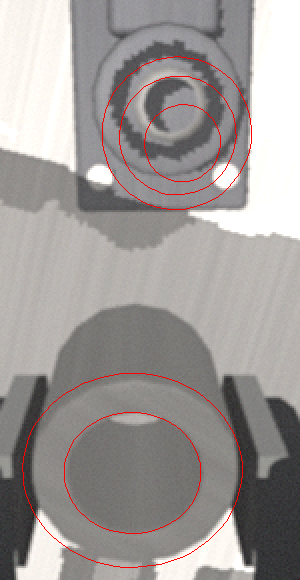

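```bash
python3 - <<'E'
from h import *
c=imaging.camera("wrist"); s=r.observe(); t=s["eef_pos"]; print(t)
for dz in(.0305,.0285,.0265,.0245,.0225):
    S=fit(c,t[0],t[1],[(t[2]+dz,.02),(t[2]+dz,.0125)],.008,.001); print(dz,np.round(S[0],4))
Q=onplane(c,334,98.5,.056); print(Q)
A=fit(c,Q[0],Q[1],[(.056,.025)],.006); print(np.round(A,4))
B=fit(c,Q[0],Q[1],[(.062,.019)],.006); print(np.round(B,4))
B=fit(c,Q[0],Q[1],[(.086,.011)],.006); print(np.round(B,4))
u,v=A[0][1:]
overlay(c,[(u,v,.056,.025),(u,v,.062,.019),(u,v,.086,.011)],(280,40,400,160),4,"w2d.png")
E
```

```text
[5.72722336e-01 3.92861738e-04 1.50728924e-01]
0.0305 [5.0914e+00 5.7270e-01 2.4000e-03]
0.0285 [5.8733e+00 5.7270e-01 1.4000e-03]
0.0265 [6.150e+00 5.737e-01 4.000e-04]
0.0245 [ 6.4822e+00  5.7370e-01 -1.6000e-03]
0.0225 [ 6.357e+00  5.737e-01 -2.600e-03]
[0.56725284 0.06668919 0.056     ]
[[6.6396 0.5728 0.0677]
 [6.5984 0.5688 0.0657]
 [6.5872 0.5693 0.0657]]
[[7.4163 0.5663 0.0652]
 [7.3361 0.5663 0.0647]
 [7.325  0.5723 0.0627]]
[[8.1074 0.5708 0.0642]
 [8.0692 0.5688 0.0617]
 [8.0119 0.5703 0.0642]]
```

View pics/w2d.png

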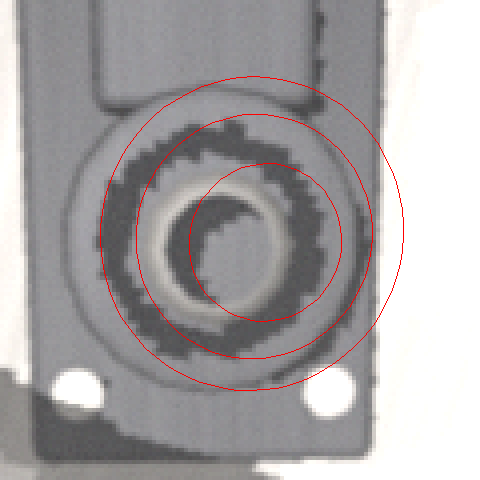

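The crop shows the housing centred at px (333.8,99.8) and the ram's bevel ring at (335.5,103.8). The jack is aligned with the image's vertical.

```bash
python3 - <<'E'
from h import *
c=imaging.camera("wrist"); s=r.observe(); t=s["eef_pos"]
print(onplane(c,333.75,99.75,.056),onplane(c,335.5,103.75,.0865),t,s["clock"])
for dz in(.0265,.0255,.0245): print(np.round(fit(c,t[0],t[1],[(t[2]+dz,.02),(t[2]+dz,.0125)],.004),4).tolist())
print(rel([t[0],t[1],t[2]],104.4))
E
```

```text
[0.56745112 0.06597704 0.056     ] [0.56757307 0.06452456 0.0865    ] [5.72836262e-01 4.97599575e-04 1.50721685e-01] 5.3833
[[6.6122, 0.5733, -0.0], [6.551, 0.5733, 0.0005], [6.3111, 0.5738, -0.0]]
[[6.7568, 0.5733, -0.0005], [6.6974, 0.5738, -0.0005], [6.5334, 0.5733, -0.0]]
[[6.8464, 0.5738, -0.001], [6.6118, 0.5733, -0.001], [6.5558, 0.5738, -0.0015]]
([0.0, 0.0, 0.0], np.float64(104.35), [-0.27, -0.13, -0.05])
```

```bash
python3 - <<'E'
from h import *
print(rel([.5668,.066,.122],104.4))
E
```

```text
([6.49, 1.05, 2.88], np.float64(104.35), [-0.27, -0.13, -0.05])
```

Emit:
send_rows([
  [[2.2, 0.4, 0, 0, 0, 0, 1], [4.4, 0.7, 0, -0.2, -0.1, 0, 1], [6.5, 1.05, 1, -0.2, -0.1, 0, 1], [6.5, 1.05, 2.9, -0.2, -0.1, 0, 1], [6.5, 1.05, 2.9, -0.2, -0.1, 0, 1], [6.5, 1.05, 2.9, -0.2, -0.1, 0, 1], [6.5, 1.05, 2.9, -0.2, -0.1, 0, 1]],
])

```text
clock: 5.97
eef_pos: [0.5671, 0.066, 0.1222]
tool_rot: [-0.001, 0.613, 0.79, -0.0]
force: [0.1, 0.1, -2.3]
opening: 0.447
grasp_force: 32.1
```

```bash
python3 - <<'E'
from h import *
print(r.observe()["eef_pos"],r.observe()["force"],rel([.5668,.066,.122],104.4),r.observe()["clock"])
E
```

```text
[0.56712414 0.0660388  0.12215851] [ 0.10544288  0.12937577 -2.31020932] ([0.0, -0.03, 0.02], np.float64(104.35), [-0.07, -0.02, -0.05]) 5.9667
```

Emit:
send_rows([
  [[0, 0, 0.7, 0, 0, 0, 1], [0, 0, 1.2, 0, 0, 0, 1], [0, 0, 1.6, 0, 0, 0, 1], [0, 0, 2, 0, 0, 0, 1], [0, 0, 2.4, 0, 0, 0, 1], [0, 0, 2.4, 0, 0, 0, 1]],
])

```text
clock: 6.47
eef_pos: [0.5662, 0.0664, 0.0965]
tool_rot: [-0.001, 0.613, 0.79, -0.001]
force: [-0.4, 0.2, -2.2]
opening: 0.448
grasp_force: 32.2
```

Emit:
send_rows([
  [[0, 0, 0.4, 0, 0, 0, 1], [0, 0, 0.8, 0, 0, 0, 1], [0, 0, 1.2, 0, 0, 0, 1], [0, 0, 1.5, 0, 0, 0, 1], [0, 0, 1.8, 0, 0, 0, 1], [0, 0, 1.8, 0, 0, 0, 1], [0, 0, 1.8, 0, 0, 0, 1]],
])

```text
clock: 7.05
eef_pos: [0.5668, 0.0666, 0.0794]
tool_rot: [-0.001, 0.613, 0.79, -0.0]
force: [0.8, -1.4, -2.5]
opening: 0.449
grasp_force: 32.1
```

Emit:
send_rows([
  [[0, 0, 0.2, 0, 0, 0, 1], [0, 0, 0.4, 0, 0, 0, 1], [0, 0, 0.4, 0, 0, 0, 1], [0, 0, 0.4, 0, 0, 0, 1]],
])

```text
clock: 7.38
eef_pos: [0.567, 0.0666, 0.0785]
tool_rot: [-0.0, 0.613, 0.79, 0.0]
force: [-9.4, -0.7, 22.4]
opening: 0.449
grasp_force: 35.0
```

Emit:
send_rows([
  [[0, 0, -0.3, 0, 0, 0, 1], [0, 0, -0.3, 0, 0, 0, 0], [0, 0, -0.3, 0, 0, 0, 0], [0, 0, -0.3, 0, 0, 0, 0], [0, 0, -0.3, 0, 0, 0, 0], [0, 0, -0.3, 0, 0, 0, 0], [0, 0, -3, 0, 0, 0, 0], [0, 0, -7, 0, 0, 0, 0], [-3, 0, -9, 0, 0, 0, 0], [-3, 0, -9, 0, 0, 0, 0]],
])

```text
clock: 8.22
eef_pos: [0.5787, 0.035, 0.1707]
tool_rot: [0.003, 0.614, 0.79, 0.002]
force: [0.9, 0.4, 0.5]
opening: 1.001
grasp_force: 0.0
```

```bash
python3 - <<'E'
from h import *
c=imaging.camera("wrist"); t=r.observe()["eef_pos"]; print(t)
for z in(.107,.111): 
    S=fit(c,.567,.065,[(z,.02),(z,.0125)],.006); print(z,np.round(S[0],4))
u,v=S[0][1:]
im=c["color"]; im=cv2.convertScaleAbs(im,alpha=1.3); k=1
for x,y,z,a in [(.5675,.065,.107,.02),(.5675,.065,.107,.0125)]:
    cv2.polylines(im,[circ(c,x,y,z,a).astype(np.int32)],True,(255,0,0),1)
cv2.imwrite("pics/w3.png",im[:,:,::-1])
for t in("carry_grip","handle_pad","lift_point"):
    for d in nets.regions_of(c,t)[:2]: print(t,d["p"],d["bbox"])
print("post top pred",proj(c,[.5675-.249*.1,.065+.969*.1,.09]))
E
```

```text
[0.57705711 0.03624245 0.16821298]
0.107 [10.7682  0.567   0.067 ]
0.111 [9.9638 0.567  0.0675]
carry_grip 0.94 [263.1, 0.0, 352.0, 185.5]
post top pred [308.72236356 -22.96709433]
```

View pics/w3.png

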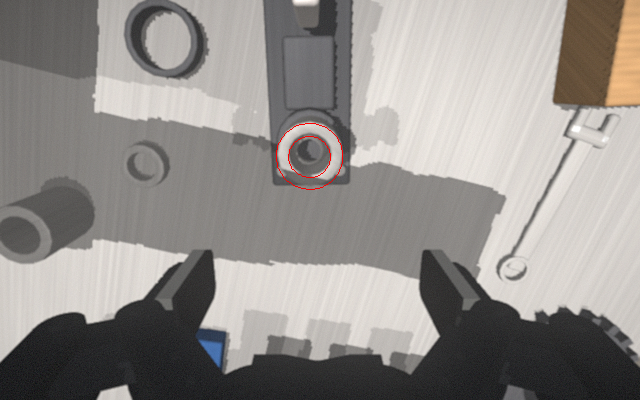

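The view shows the sleeve seated on the ram, with its ring at (310,155) on the predicted circle and the stub visible inside. Next I look at the lugs from close by.

Emit:
send_rows([
  [[-3.2, -0.8, -2, 0, 0, 2, 0], [-6.4, -1.6, -4, 0, 0, 4, 0], [-9.6, -2.4, -5, 0, 0, 6, 0], [-12.8, -3.3, -5, 0, 0, 8, 0], [-16, -4.1, -5, 0, 0, 8, 0], [-16, -4.1, -5, 0, 0, 8, 0], [-16, -4.1, -5, 0, 0, 8, 0], [-16, -4.1, -5, 0, 0, 8, 0], [-16, -4.1, -5, 0, 0, 8, 0]],
])

```text
clock: 9.17
eef_pos: [0.5741, -0.1263, 0.2145]
tool_rot: [-0.002, 0.666, 0.746, -0.001]
force: [0.5, -0.4, 0.1]
opening: 0.999
grasp_force: 0.0
```

```bash
python3 - <<'E'
from h import *
im=cv2.imread("pics/w3.png")
c=imaging.camera("wrist"); save(c,"w4.png"); s=r.observe(); print(s["eef_pos"],s["clock"],rel([.5,0,.2],104.4))
print("boss pred",proj(c,[.573,-.178,.146]))
for d in nets.regions_of(c,"lift_point")[:3]: print(d["p"],d["bbox"])
E
```

```text
[ 0.57426209 -0.12622895  0.21476122] 9.2167 ([13.38, -5.95, 1.51], np.float64(96.5), [-0.16, -0.08, -7.9])
boss pred [306.29105149 276.92449671]
0.73 [250.0, 221.8, 548.5, 398.1]
0.66 [301.0, 1.3, 357.8, 10.6]
```

View pics/w4.png

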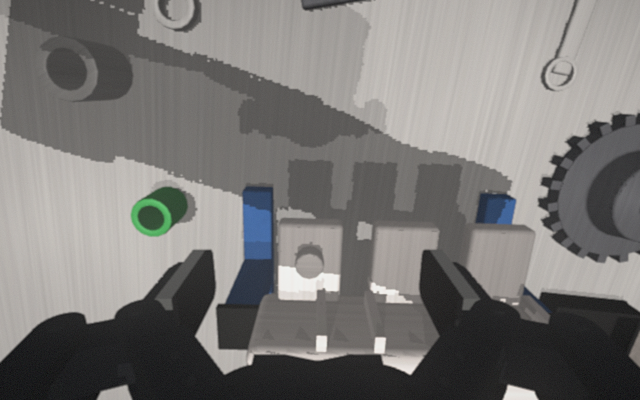

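```bash
python3 - <<'E'
from h import *
c=imaging.camera("wrist")
b=onplane(c,309.5,263.5,.146); e=onplane(c,310.5,223,.132); e2=onplane(c,502,228,.132)
print("boss",b,"edge",e,e2,"row ang",np.degrees(np.arctan2(*(e2-e)[[1,0]])))
L=b; 
# jack axis angle from w3 edges unnecessary: post target for present pose
ja=np.radians(-75.65); x=np.array([np.cos(ja),np.sin(ja)])
post=np.array([.5672,.0655])-.1*x; print("post",post, rel([post[0],post[1],.15],104.4), rel([post[0],post[1],.046],104.4))
E
```

```text
boss [ 0.5745198  -0.16797677  0.146     ] edge [ 0.57233124 -0.14431984  0.132     ] [ 0.70528394 -0.13273187  0.132     ] row ang 4.981234658104445
post [0.54241555 0.16237998] ([29.05, 0.09, 6.54], np.float64(96.5), [-0.11, -0.05, -7.9]) ([29.04, 0.11, 16.94], np.float64(96.5), [-0.11, -0.05, -7.9])
```

Emit:
send_rows([
  [[3.7, 0, 0, 0, 0, -2, 0], [7.4, 0, 1, 0, 0, -4, 0], [11.1, 0, 2, 0, 0, -6, 0], [14.8, 0, 3, 0, 0, -7.9, 0], [18.5, 0, 4, 0, 0, -7.9, 0], [22.2, 0, 5, 0, 0, -7.9, 0], [25.9, 0, 6, 0, 0, -7.9, 0], [29, 0.1, 6.5, 0, 0, -7.9, 0], [29, 0.1, 6.5, 0, 0, -7.9, 0], [29, 0.1, 6.5, 0, 0, -7.9, 0]],
])

```text
clock: 10.15
eef_pos: [0.5424, 0.1627, 0.1502]
tool_rot: [-0.001, 0.612, 0.791, -0.001]
force: [0.2, -1.5, -0.3]
opening: 1.003
grasp_force: 0.0
```

```bash
python3 - <<'E'
from h import *
c=imaging.camera("wrist"); s=r.observe(); print(s["eef_pos"],s["clock"],rel([.5424,.1624,.047],104.4))
for t in("carry_grip","handle_pad","pump_handle"):
    for d in nets.regions_of(c,t)[:2]: print(t,d["p"],d["bbox"])
print("post",proj(c,[.5424,.1624,.09]))
g=cv2.cvtColor(c["color"],cv2.COLOR_RGB2GRAY)
u,v=proj(c,[.5424,.1624,.09]).astype(int); print(u,v)
for dv in(-10,0,10): print(g[v+dv,u-45:u+45:2].tolist())
print("col",g[v-60:v+60:3,u].tolist())
E
```

```text
[0.54280825 0.16142201 0.15058252] 10.2 ([0.1, 0.0, 10.36], np.float64(104.43), [-0.1, -0.01, 0.03])
carry_grip 0.83 [261.3, 0.0, 360.8, 327.6]
handle_pad 0.96 [299.9, 0.6, 322.4, 146.7]
handle_pad 0.33 [141.7, 168.4, 217.4, 241.1]
pump_handle 0.56 [301.1, 0.0, 322.2, 146.0]
post [316.30294625 210.07345809]
316 210
[110, 100, 65, 69, 69, 70, 70, 72, 71, 70, 70, 69, 69, 68, 74, 172, 212, 221, 220, 218, 217, 213, 212, 214, 216, 208, 181, 129, 67, 66, 68, 69, 68, 66, 67, 65, 69, 69, 69, 69, 69, 63, 86, 111, 112]
[114, 107, 67, 69, 71, 68, 65, 70, 67, 65, 52, 52, 53, 52, 55, 96, 112, 114, 113, 111, 112, 113, 115, 113, 113, 112, 110, 95, 54, 50, 53, 50, 51, 51, 63, 69, 68, 67, 67, 71, 69, 65, 90, 113, 112]
[111, 114, 75, 64, 68, 67, 65, 67, 70, 69, 61, 66, 72, 71, 69, 103, 128, 125, 124, 116, 115, 116, 124, 123, 120, 113, 112, 99, 70, 70, 69, 74, 68, 64, 59, 65, 65, 65, 68, 67, 68, 61, 93, 114, 115]
col [90, 91, 92, 91, 98, 109, 106, 107, 106, 108, 103, 105, 116, 191, 218, 217, 210, 216, 210, 147, 114, 112, 157, 172, 120, 153, 152, 114, 64, 69, 66, 68, 64, 67, 66, 66, 65, 66, 55, 51]
```

Emit:
send_rows([
  [[0, -0.2, 3.5, 0, 0, 0, 0], [0, -0.2, 7, 0, 0, 0, 0], [0, -0.2, 9.5, 0, 0, 0, 0], [0, -0.2, 10.3, 0, 0, 0, 0], [0, -0.2, 10.3, 0, 0, 0, 0.5], [0, -0.2, 10.3, 0, 0, 0, 0.7], [0, -0.2, 10.3, 0, 0, 0, 1], [0, -0.2, 10.3, 0, 0, 0, 1], [0, -0.2, 10.3, 0, 0, 0, 1], [0, -0.2, 10.3, 0, 0, 0, 1]],
], force=60)

```text
clock: 11.18
eef_pos: [0.5411, 0.1602, 0.0486]
tool_rot: [-0.001, 0.613, 0.79, -0.0]
force: [0.4, 2.2, -0.1]
opening: 0.176
grasp_force: 60.3
```

Emit:
send_rows([
  [[0, 0, 0, 0, 0, 0, 1], [0, 0, 0, 0, 0, 0, 1], [0, 0, 0, 0, 0, 0, 1]],
])

```text
clock: 11.43
eef_pos: [0.5413, 0.1602, 0.0487]
tool_rot: [-0.0, 0.613, 0.79, -0.0]
force: [-3.0, -0.1, 7.0]
opening: 0.177
grasp_force: 61.1
```

```bash
python3 - <<'E'
from h import *
s=r.observe(); t=s["eef_pos"]; L=np.array([.5745,-.1685]); a=np.radians(-85); x=np.array([np.cos(a),np.sin(a)])
ram=np.array([.5672,.0655]); M=R.from_quat(np.roll(s["tool_rot"],-1)); d=M.inv().apply([*(ram-t[:2]),0]); print("ram in tool",d)
M2=R.from_euler('z',95,degrees=True)*R.from_quat([1,0,0,0]); g=L-M2.apply(d)[:2]
print(t,rel([*g,t[2]],95),"nominal",L-.1*x,g)
E
```

```text
ram in tool [-9.81923089e-02  1.66387400e-03 -3.52748161e-05]
[0.5412774  0.16022338 0.04867389] ([-22.96, -3.49, -0.01], np.float64(104.33), [-0.04, -0.02, 9.33]) nominal [ 0.56578443 -0.06888053] [ 0.56428443 -0.07082636]
```

Emit:
send_rows([
  [[-0.7, -0.1, -0.1, 0, 0, 0.3, 1], [-2, -0.3, -0.1, 0, 0, 0.8, 1], [-3.5, -0.5, -0.1, 0, 0, 1.4, 1], [-5, -0.8, -0.1, 0, 0, 2, 1], [-6.5, -1, -0.1, 0, 0, 2.6, 1], [-8, -1.2, -0.1, 0, 0, 3.2, 1], [-9.5, -1.4, -0.1, 0, 0, 3.8, 1], [-11, -1.7, -0.1, 0, 0, 4.5, 1], [-12.5, -1.9, -0.1, 0, 0, 5, 1], [-13.5, -2, -0.1, 0, 0, 5.5, 1]],
])

```text
clock: 12.27
eef_pos: [0.5551, 0.0237, 0.0487]
tool_rot: [-0.001, 0.651, 0.759, 0.0]
force: [0.2, 5.1, -1.2]
opening: 0.181
grasp_force: 59.9
```

```bash
python3 - <<'E'
from h import *
s=r.observe(); print(s["eef_pos"],s["force"],s["opening"],rel([.565,-.07,.0485],95),s["clock"])
c=imaging.camera("side"); save(c,"s2.png")
p=s["eef_pos"]; 
for d in nets.regions_of(c,"jack")[:1]: print(d["p"],d["bbox"])
E
```

```text
[0.55513792 0.0236865  0.04871673] [ 0.20400094  5.05785159 -1.20596341] 0.18087874489338182 ([-9.41, -0.45, 0.01], np.float64(98.75), [-0.07, -0.1, 3.75]) 12.2667
0.79 [296.1, 172.4, 325.6, 273.2]
```

Emit:
send_rows([
  [[-1.5, -0.1, 0, 0, 0, 0.6, 1], [-3, -0.2, 0, 0, 0, 1.3, 1], [-4.5, -0.3, 0, 0, 0, 2, 1], [-6, -0.3, 0, 0, 0, 2.6, 1], [-7.3, -0.4, 0, 0, 0, 3.2, 1], [-8.4, -0.4, 0, 0, 0, 3.7, 1], [-9.2, -0.4, 0, 0, 0, 3.7, 1], [-9.4, -0.4, 0, 0, 0, 3.7, 1], [-9.4, -0.4, 0, 0, 0, 3.7, 1]],
])

```text
clock: 13.12
eef_pos: [0.5656, -0.0692, 0.0487]
tool_rot: [-0.001, 0.675, 0.738, -0.0]
force: [-0.3, 1.8, 1.8]
opening: 0.177
grasp_force: 60.2
```

```bash
python3 - <<'E'
from h import *
s=r.observe(); print(s["eef_pos"],s["force"],s["opening"],rel([.565,-.07,.0485],95),s["clock"])
c=imaging.camera("wrist"); save(c,"w5.png")
# post lateral / jack axis and visible sleeve top prediction
t=s["eef_pos"]; print("ram pred",proj(c,[.5745,-.1685,.107]))
c=imaging.camera("side"); save(c,"s3.png")
cv2.imwrite("pics/s3c.png",cv2.resize(np.hstack([cv2.imread("pics/s3.png")[150:300,250:390],cv2.imread("pics/w5.png")[150:300,220:420][:,:140]]),None,fx=2.8,fy=3.5))
E
```

```text
[ 0.56560779 -0.06921926  0.04869437] [-0.27292724  1.77426843  1.8333858 ] 0.17738646306842132 ([-0.07, -0.07, 0.02], np.float64(95.08), [-0.08, -0.03, 0.08]) 13.1167
ram pred [315.26826774 569.83994681]
```

Emit:
send_rows([
  [[0, 0, 0, 0, 0, 0, 0.6], [0, 0, 0, 0, 0, 0, 0], [0, 0, 0, 0, 0, 0, 0], [0, 0, 0, 0, 0, 0, 0], [0, 0, 0, 0, 0, 0, 0], [0, 0, -3, 0, 0, 0, 0], [0, 0, -7, 0, 0, 0, 0], [0, 0, -11, 0, 0, 0, 0], [-1, 0, -15, 0, 0, 0, 0], [-1, 0, -15, 0, 0, 0, 0]],
])

```text
clock: 14.05
eef_pos: [0.5712, -0.0808, 0.2072]
tool_rot: [0.005, 0.675, 0.738, 0.003]
force: [1.5, 0.6, 0.9]
opening: 1.0
grasp_force: 0.0
```

Emit:
send_rows([
  [[0, 0, 0, 0, 0, 0, 0], [0, 0, 0, 0, 0, 0, 0], [0, 0, 0, 0, 0, 0, 0]],
])

```text
clock: 14.3
eef_pos: [0.5655, -0.0789, 0.197]
tool_rot: [-0.002, 0.675, 0.738, -0.001]
force: [0.7, -0.5, -0.8]
opening: 0.996
grasp_force: 0.0
```

```bash
python3 - <<'E'
from h import *
s=r.observe(); print(s["eef_pos"],s["clock"])
c=imaging.camera("wrist"); save(c,"w6.png"); im=c["color"].copy(); s=r.observe(); print(s["eef_pos"])
L=np.array([.5745,-.1685]); a=np.radians(-85); x=np.array([np.cos(a),np.sin(a)]); y=np.array([-x[1],x[0]])
def rect(b,f,w,z): 
    P=np.array([proj(c,[*(L+x*u+y*v),z]) for u,v in((b,-w),(f,-w),(f,w),(b,w))]); cv2.polylines(im,[P.astype(np.int32)],True,(255,0,0),1)
rect(-.115,-.085,.008,.09); rect(-.27,.045,.035,.012); rect(-.025,.02,.023,.132)
cv2.polylines(im,[circ(c,*L,.146,.01).astype(np.int32)],True,(255,0,0),1); cv2.polylines(im,[circ(c,*L,.107,.02).astype(np.int32)],True,(0,0,255),1)
cv2.imwrite("pics/w6o.png",im[:,:,::-1])
E
```

```text
[ 0.56551853 -0.07890802  0.19704745] 14.3
[ 0.56537305 -0.07883004  0.19680053]
```

View pics/w6o.png

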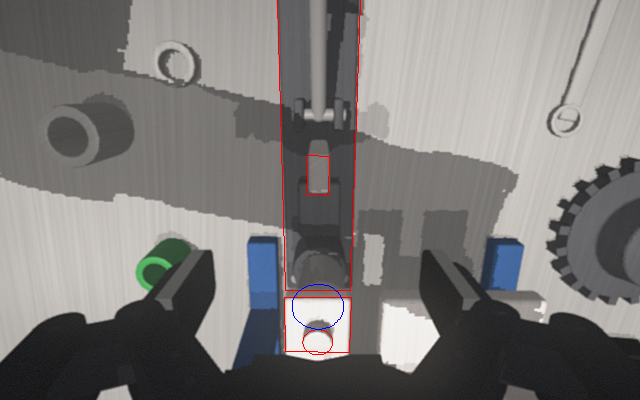

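```bash
python3 - <<'E'
from h import *
c=imaging.camera("wrist"); g=cv2.cvtColor(c["color"],cv2.COLOR_RGB2GRAY).astype(int)
print(proj(c,[.5745,-.1685,.146]))
for u in(290,294,348): print("base col",u,g[272:304,u].tolist())
print("post col 318 rows 135..205",g[135:205:2,316:321].mean(1).astype(int).tolist())
L=np.array([.5745,-.1685]); a=np.radians(-85); x=np.array([np.cos(a),np.sin(a)])
for off in(0,-.005,-.01):
    q=L+x*off
    print(off,"post top back/front",proj(c,[*(q-.115*x),.09])[1],proj(c,[*(q-.085*x),.09])[1],"base end",proj(c,[*(q+.045*x),.012])[1],"sleeve back top",proj(c,[*(q-.02*x),.107])[1],"housing back top",proj(c,[*(q-.025*x),.056])[1])
print("sleeve col 320 rows 225..300",g[225:300:2,318:323].mean(1).astype(int).tolist())
E
```

```text
[318.1162574  342.76475832]
base col 290 [99, 98, 95, 96, 98, 105, 111, 110, 103, 98, 96, 98, 96, 96, 96, 99, 114, 119, 111, 107, 108, 109, 116, 122, 121, 134, 162, 194, 221, 229, 236, 239]
base col 294 [92, 95, 93, 99, 112, 128, 147, 158, 169, 171, 156, 121, 100, 99, 99, 103, 109, 117, 112, 110, 114, 113, 120, 121, 119, 125, 154, 196, 221, 231, 237, 241]
base col 348 [62, 66, 69, 73, 78, 80, 84, 83, 77, 73, 68, 64, 66, 68, 66, 71, 85, 99, 102, 103, 106, 107, 109, 108, 109, 111, 124, 153, 187, 214, 222, 228]
post col 318 rows 135..205 [59, 58, 71, 103, 104, 103, 102, 102, 102, 103, 116, 120, 122, 125, 124, 121, 122, 122, 121, 122, 122, 121, 121, 122, 122, 122, 121, 121, 125, 89, 74, 73, 74, 73, 73]
0 post top back/front 156.17565325507235 195.69418639984775 base end 290.47626002824217 sleeve back top 284.532637957059 housing back top 248.81992346172837
-0.005 post top back/front 149.3313347666431 189.28599408641483 base end 286.351507106079 sleeve back top 278.64921678064496 housing back top 243.67956304485455
-0.01 post top back/front 142.41001572746845 182.80806155944998 base end 282.1953972306112 sleeve back top 272.70224404588794 housing back top 238.492261090444
sleeve col 320 rows 225..300 [59, 56, 56, 57, 57, 55, 52, 52, 53, 52, 52, 56, 61, 67, 77, 81, 86, 86, 87, 87, 88, 88, 87, 88, 86, 86, 86, 84, 90, 102, 98, 97, 101, 109, 112, 121, 130, 187]
```

```bash
python3 - <<'E'
from h import *
R0=np.array([.5743,-.1665]); a=np.radians(-85); x=np.array([np.cos(a),np.sin(a)])
for th in(.5,.4,.3,.2,.1,0):
    b=.140+.125*np.cos(th)-.007*np.sin(th); z=.045+.125*np.sin(th)+.007*np.cos(th); p=R0-b*x
    print(th,np.round([*p,z],4),rel([*p,z],95)[0])
p=R0-.248*x
print(rel([*p,.125],95),r.observe()["clock"])
c=imaging.camera("top"); d=nets.regions_of(c,"handle_pad")
for e in d[:2]: print(e["p"],e["bbox"],proj(c,[*p,.111]))
E
```

```text
0.5 [0.5528 0.0789 0.1111] [15.81, 0.19, 8.59]
0.4 [0.5523 0.0849 0.1001] [16.42, 0.2, 9.68]
0.3 [0.5519 0.0899 0.0886] [16.91, 0.2, 10.83]
0.2 [0.5515 0.0936 0.0767] [17.29, 0.21, 12.03]
0.1 [0.5513 0.0962 0.0644] [17.54, 0.21, 13.25]
0 [0.5512 0.0975 0.052 ] [17.67, 0.22, 14.5]
([15.98, 0.18, 7.2], np.float64(95.1), [-0.26, -0.06, 0.1]) 14.4
0.72 [302.4, 189.6, 342.3, 204.2] [308.76808777 198.39427565]
```

Emit:
send_rows([
  [[3, 0, 0, 0, 0, 0, 1], [6.5, 0, 0, 0, 0, 0, 1], [10, 0.1, 0, 0, 0, 0, 1], [13.5, 0.2, 1.5, 0, 0, 0, 1], [16.1, 0.2, 4, 0, 0, 0, 1], [16.1, 0.2, 6, 0, 0, 0, 1], [16.1, 0.2, 7.2, 0, 0, 0, 1], [16.1, 0.2, 7.2, 0, 0, 0, 1], [16.1, 0.2, 7.2, 0, 0, 0, 1]],
], force=40)

```text
clock: 15.25
eef_pos: [0.5532, 0.0815, 0.1257]
tool_rot: [-0.001, 0.675, 0.738, -0.001]
force: [0.0, 1.1, -0.4]
opening: 0.0
grasp_force: 0.0
```

```bash
python3 - <<'E'
from h import *
s=r.observe(); print(s["eef_pos"],s["opening"],s["clock"],s["force"])
for p in([.5525,.0800,.1111],[.5515,.0936,.0767],[.5512,.0975,.052]): print(rel(p,95))
E
```

```text
[0.55320506 0.08149693 0.12568011] 0.0004179756739234035 15.25 [ 0.04535422  1.08194904 -0.35572532]
([-0.14, -0.08, 1.46], np.float64(95.11), [-0.23, -0.01, 0.11])
([1.22, -0.04, 4.9], np.float64(95.11), [-0.23, -0.01, 0.11])
([1.61, -0.03, 7.37], np.float64(95.11), [-0.23, -0.01, 0.11])
```

Emit:
send_rows([
  [[0, 0, 1.2, 0, 0, 0, 1], [0.3, 0, 2, 0, 0, 0, 1], [0.6, 0, 2.8, 0, 0, 0, 1], [0.9, 0, 3.6, 0, 0, 0, 1], [1.1, 0, 4.4, 0, 0, 0, 1], [1.2, 0, 5.1, 0, 0, 0, 1], [1.4, 0, 5.8, 0, 0, 0, 1], [1.5, 0, 6.5, 0, 0, 0, 1], [1.6, 0, 7, 0, 0, 0, 1], [1.6, 0, 7.2, 0, 0, 0, 1]],
])

```text
clock: 16.08
eef_pos: [0.5544, 0.0991, 0.0561]
tool_rot: [-0.001, 0.675, 0.738, 0.002]
force: [-1.5, 4.1, 11.4]
opening: 0.004
grasp_force: 5.3
```

Emit:
send_rows([
  [[0, 0, 0.3, 0, 0, 0, 1], [0, 0, 0.5, 0, 0, 0, 1], [0, 0, 0.5, 0, 0, 0, 1], [0, 0, 0.5, 0, 0, 0, 1]],
])

```text
clock: 16.42
eef_pos: [0.5543, 0.0993, 0.0519]
tool_rot: [-0.001, 0.675, 0.738, 0.002]
force: [-1.4, 4.7, 12.9]
opening: -0.0
grasp_force: 6.1
```

```bash
python3 - <<'E'
from h import *
s=r.observe(); print(s["eef_pos"],s["force"],s["clock"])
c=imaging.camera("side"); save(c,"s4.png")
a=cv2.imread("pics/side0.png").astype(int); b=c["color"][:,:,::-1].astype(int)
# case edge shift: phase correlation on the case region
A=cv2.cvtColor(a[235:335,340:460].astype(np.uint8),6).astype(np.float32);B=cv2.cvtColor(b[235:335,340:460].astype(np.uint8),6).astype(np.float32)
print(cv2.phaseCorrelate(A,B))
E
```

```text
[0.55428051 0.09934038 0.05189328] [-1.40851348  4.7323287  12.89304713] 16.4167
((1.204732026138565, -0.08523670548473206), 0.8080191033681233)
```

```bash
python3 - <<'E'
import cv2,numpy as np
a=cv2.imread("pics/side0.png",0); 
for n in("side0","s3","s4"):
    b=cv2.imread(f"pics/{n}.png",0); o=[]
    for (x,y,w,h) in((352,232,80,30),(375,240,50,30),(360,280,60,40)):
        m=cv2.matchTemplate(b[y-15:y+h+15,x-10:x+w+10],a[y:y+h,x:x+w],cv2.TM_CCOEFF_NORMED); _,v,_,l=cv2.minMaxLoc(m); o.append((l[0]-10,l[1]-15,round(v,2)))
    print(n,o)
E
```

```text
side0 [(0, 0, 1.0), (0, 0, 1.0), (0, 0, 1.0)]
s3 [(0, 0, 1.0), (0, 0, 1.0), (0, 0, 1.0)]
s4 [(2, -2, 0.87), (2, -2, 0.91), (2, 1, 0.94)]
```

```bash
python3 - <<'E'
from h import *
c=imaging.camera("side")
for p in([.64,-.22,.18],[.64,-.27,.18],[.64,-.35,.18]):
    for th in(.035,.055,.076):
        q=np.array(p); h=np.array([.64,-.4185,.1]); d=q-h; e=np.array([0,d[1]*np.cos(th)-d[2]*np.sin(th),d[1]*np.sin(th)+d[2]*np.cos(th)])
        print(np.round(proj(c,q)),th,np.round(proj(c,h+e)-proj(c,q),1))
E
```

```text
[375. 249.] 0.035 [ 0.6 -1.3]
[375. 249.] 0.055 [ 1.  -2.1]
[375. 249.] 0.076 [ 1.4 -2.8]
[381. 267.] 0.035 [ 0.6 -0.7]
[381. 267.] 0.055 [ 1. -1.]
[381. 267.] 0.076 [ 1.4 -1.3]
[393. 300.] 0.035 [0.6 0.5]
[393. 300.] 0.055 [1.  0.8]
[393. 300.] 0.076 [1.3 1.1]
```

The case is clearly lifted, by about 0.07 rad. I release the handle and then press a second time.

Emit:
send_rows([
  [[-0.1, 0, -1.2, 0, 0, 0, 1], [-0.3, 0, -2.4, 0, 0, 0, 1], [-0.6, 0, -3.6, 0, 0, 0, 1], [-1, 0, -4.8, 0, 0, 0, 1], [-1.6, 0, -6, 0, 0, 0, 1], [-1.6, 0, -7.5, 0, 0, 0, 1], [-1.6, 0, -7.5, 0, 0, 0, 1], [-1.6, 0, -7.5, 0, 0, 0, 1], [-1.6, 0, -7.5, 0, 0, 0, 1], [-1.6, 0, -7.5, 0, 0, 0, 1]],
])

```text
clock: 17.35
eef_pos: [0.5533, 0.0814, 0.1235]
tool_rot: [-0.001, 0.675, 0.738, -0.001]
force: [-0.1, -0.1, 0.5]
opening: -0.004
grasp_force: 0.0
```

Emit:
send_rows([
  [[0, 0, 0, 0, 0, 0, 1], [0, 0, 0, 0, 0, 0, 1], [0, 0, 0, 0, 0, 0, 1], [0, 0, 0, 0, 0, 0, 1], [0, 0, 0, 0, 0, 0, 1], [0, 0, 0, 0, 0, 0, 1]],
])

```text
clock: 17.85
eef_pos: [0.5542, 0.0815, 0.1245]
tool_rot: [-0.001, 0.675, 0.738, -0.0]
force: [-0.8, -1.2, -0.4]
opening: -0.003
grasp_force: 0.0
```

```bash
python3 - <<'E'
from h import *
s=r.observe(); print(s["eef_pos"],s["force"],s["clock"])
c=imaging.camera("side"); save(c,"s5.png"); t=imaging.camera("top")
for e in nets.regions_of(t,"handle_pad")[:1]: print(e["p"],e["bbox"])
for e in nets.regions_of(c,"handle_pad")[:1]: print(e["p"],e["bbox"],proj(c,[.5528,.0789,.111]),proj(c,[.5512,.0975,.052]))
a=cv2.imread("pics/side0.png",0); b=cv2.imread("pics/s5.png",0)
for (x,y,w,h) in((352,232,80,30),(360,280,60,40)):
    m=cv2.matchTemplate(b[y-15:y+h+15,x-10:x+w+10],a[y:y+h,x:x+w],cv2.TM_CCOEFF_NORMED); _,v,_,l=cv2.minMaxLoc(m); print(l[0]-10,l[1]-15,round(v,3))
for p in([.5525,.0800,.1111],[.5515,.0936,.0767],[.5512,.0975,.052]): print(rel(p,95))
E
```

```text
[0.55415722 0.08147827 0.12451545] [-0.77425833 -1.15765555 -0.40240779] 17.85
0.57 [308.4, 189.2, 325.1, 231.7] [316.46504633 194.90730679] [315.29491518 207.03816499]
0 0 0.928
0 0 0.999
([-0.13, -0.18, 1.35], np.float64(95.09), [-0.08, -0.02, 0.09])
([1.23, -0.16, 4.79], np.float64(95.09), [-0.08, -0.02, 0.09])
([1.62, -0.15, 7.26], np.float64(95.09), [-0.08, -0.02, 0.09])
```

The case is back on its stand and the handle is up. Now the second press.

Emit:
send_rows([
  [[0, -0.1, 1.2, 0, 0, 0, 1], [0.3, -0.1, 2, 0, 0, 0, 1], [0.6, -0.1, 2.8, 0, 0, 0, 1], [0.9, -0.1, 3.6, 0, 0, 0, 1], [1.1, -0.1, 4.4, 0, 0, 0, 1], [1.2, -0.1, 5.1, 0, 0, 0, 1], [1.4, -0.1, 5.8, 0, 0, 0, 1], [1.5, -0.1, 6.5, 0, 0, 0, 1], [1.6, -0.1, 7, 0, 0, 0, 1], [1.6, -0.1, 7.4, 0, 0, 0, 1]],
])

```text
clock: 18.88
eef_pos: [0.5528, 0.0986, 0.0514]
tool_rot: [-0.0, 0.675, 0.738, 0.001]
force: [-1.7, 2.0, 20.4]
opening: -0.0
grasp_force: 10.9
```

Emit:
send_rows([
  [[0, 0, 0.2, 0, 0, 0, 1], [0, 0, 0.3, 0, 0, 0, 1], [0, 0, 0.3, 0, 0, 0, 1], [0, 0, 0.3, 0, 0, 0, 1], [0, 0, 0.3, 0, 0, 0, 1], [0, 0, 0.3, 0, 0, 0, 1], [0, 0, 0.3, 0, 0, 0, 1], [0, 0, 0.3, 0, 0, 0, 1]],
])

```text
clock: 19.55
eef_pos: [0.553, 0.0986, 0.051]
tool_rot: [-0.0, 0.675, 0.738, 0.002]
force: [-7.0, 1.5, 29.5]
opening: 0.0
grasp_force: 14.7
```

```bash
python3 - <<'E'
from h import *
s=r.observe(); print(s["eef_pos"],s["force"],s["clock"])
c=imaging.camera("side"); save(c,"s6.png")
a=cv2.imread("pics/side0.png",0); b=cv2.imread("pics/s6.png",0)
for (x,y,w,h) in((352,232,80,30),(360,280,60,40)):
    m=cv2.matchTemplate(b[y-15:y+h+15,x-10:x+w+10],a[y:y+h,x:x+w],cv2.TM_CCOEFF_NORMED); _,v,_,l=cv2.minMaxLoc(m); print(l[0]-10,l[1]-15,round(v,3))
E
```

```text
[0.55298675 0.09860112 0.05098498] [-7.03657575  1.51586441 29.5268145 ] 19.55
2 -3 0.869
2 1 0.935
```

```bash
python3 -c "
from station import r
print(r.close_job())"
```

```text
the job is handed in; nothing more can be done
None
```

The job is handed in, with no verdict shown: the sleeve went home on the ram, the jack stands a few mm from centred under the bossed lug by my camera estimate, and after the trial lift the handle is held at its stop with the case raised about 0.07 rad, estimated from the side camera.

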